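# Fit a centrifuge rotor on its drive pin and put its lid on

### The arm

A 6-joint arm with a two-finger parallel gripper is mounted at the origin on the work surface. World frame = base frame: x ahead of the robot, y to its left, z up, the work surface at z = 0. Lengths are in m, angles in degrees, forces in N, time in s.
With the tool pointing down it reaches from about 0.375 to 0.9 m from the base axis. Payload 3.1 kg.
Tool frame: the origin (TCP) lies at the very end of the fingers, on their centre line; the grasp point (between the pads) lies 19 mm behind it (bot.hold_point_z is the z of the grasp point in the tool frame, in m); z points along the fingers, y is the line along which they close (so a half turn about z gives the same grasp; the last joint's range is limited). The gripper opens to 87 mm and grips with 3 to 60 N. Pads are 19 mm wide; open, the fingers measure 117 mm over their backs; the gripper's body (75 mm by 190 mm) begins 51 mm behind the grasp point.
Start: joints at [54.059, 30.224, 82.088, -0, 67.689, -10.227], TCP at [0.271, 0.563, 0.223] pointing down, gripper open.
Joint ranges: [-176.69, 176.69], [-43.24, 126.21], [12.49, 139.97], [-82, 262], [0, 151.66], [-163.58, 163.58]. Speed limits (degrees/s): [159.86, 159.86, 180, 180, 180, 180].

### API

Orientations are given as a 3x3 rotation matrix whose columns are the frame's x, y, z axes.
In Python, from rig import bot, capture, camera_model gives the robot as it stands.
- The arm moves only by the tool apply_moves, never from a script. Its argument "plan" is text: rows parted by semicolons, each of 6 numbers parted by spaces: the shift along the tool's x, y, z in units of 0.05 m (1.0 is 0.05 m), then the turn, a rotation vector about the tool's x, y, z in units of 360 degrees (1.0 is 360 degrees). In form: dx dy dz ax ay az; .... A call has 1 to 10 rows; each row shifts and turns the commanded pose from where the row before left it, along the tool's axes as they then stand; what a row does not reach is not made up. A row lasts 1/12 s, in which the tool goes at most 41.7 mm and 7.16 degrees, less where a joint would pass 70% of its speed; a pose out of reach is approached as far as the arm can. A call with a number of a shift or a turn outside -1 to 1 is refused whole. A call with a gripper value outside its range is refused whole. "gripper" is the gripper command: -1 is shut, 1 is fully open, values between are in proportion, set as the call begins (left out, the last holds). The fingers move at their own pace and stop on an object; the grip force is fixed at half the most. Time passes only in rows, so rows that do not move let the fingers close. It gives the time, the measured TCP pose, the force, the opening and the grip force at its end, in the units of the state.
- bot.read_state(): the state, without advancing time (a new reading comes with each control period).
- capture(name): name is "side" or "top"; returns the picture (420x560x3 uint8, red, green, blue); there is no depth.
- camera_model(name): a dict with "vertical_fov" (degrees; the focal length in pixels is half the picture's height over the tangent of half this angle, whatever the lens; pixels are square), "cx", "cy" (the principal point, pixels), "dist" ([k1, k2, p1, p2, k3] as OpenCV has them; the pictures are not rectified), "position" and "rotation" of the camera in the world. Camera axes: x right, y down, z forward; pixel columns grow to the right and rows downward; lengths in m; the calibration is good to about 2 mm. A picture is of the moment at which its call begins. camera_model takes no time and is no camera call.
- bot.hand_in(): hands the job in; it is judged then, once.
The state is a dict: "time_s": time; "joint_positions": joint angles; "qvel": joint speeds; "tau": joint torques, N m; "position": TCP position; "tcp_rot": TCP orientation; "force": force on the tool from outside, world axes, zero at the start; "moment": the same for the moment, N m; "opening": opening from 0.0 (shut) to 1.0 (fully open); "grasp_force": force on a finger pad.
Only numpy, scipy, OpenCV 4.12 (cv2) and the standard library are available. Lean on these libraries where they do the work, as an engineer would, in place of code of your own. Each camera call takes 0.05 s, during which the arm holds its last target. There are 200 camera calls.

### The job

Fit the rotor to the open centrifuge: lower it over the spindle and turn it gently until the drive pin drops into one of its slots and it sits fully home, without ever forcing it down. Then put the blue rotor lid on it, flat on the rim, and let go; leave the other things on the desk alone.

Things in the scene. Friction and masses are not known exactly. Their poses are not given: they have to be found in the camera images.
- centrifuge: White bench centrifuge, fixed, 265 x 220 mm, rim 120 mm above the desk. Origin on the desk under its middle; -x points to the sloped control panel, +x to the rear. Its round chamber, open on top, is 150 mm wide and 85 mm deep, centred 15 mm from the origin to +x. In it stands the steel spindle: a drive plate 56 mm across, a shaft and one brass drive pin on the plate.
- drive_seat (a point): On the shaft's axis at the drive plate's top face, 60 mm above the desk; z up. The rotor is home when the centre of its underside is here. The brass pin (6 mm thick, 6 mm high) stands on the plate 20 mm from the axis. The spindle was left at any angle, so the pin's direction is not measured: look or feel for it. It turns only against about 0.15 N m, so a lightly held rotor slips round on the pin.
- rotor: Dark grey and aluminium 12-place rotor, 116 mm across, about 0.45 kg, right way up on the desk. Origin at the centre of its flat underside (56 mm across), z up. Rim top 38 mm above it, dished deck 30 mm. A blind bore 13.5 mm wide, 56 mm deep, goes up from the underside. Resting on the pin it rides 6 mm high. Over 45 N at its contacts there is forcing it: a push of 15 N is safe.
- rotor_hub (a point): Centre of the top of the rotor's twelve-sided aluminium hub, 70 mm above its underside: carry it by this. 28 mm across flats, bare from the deck (30 mm) to the top; flats face the rotor's x axis and every 30 degrees from it.
- rotor_lid: Blue rotor lid, about 0.09 kg, on the desk knob up: a flat disc 112 mm across, 4 mm thick, with a hollow knob in the middle. Origin at the centre of its flat underside, z up. The socket under the knob (33 mm wide, 40 mm deep) goes over the rotor's hub at any angle; on, the disc lies on the rotor's rim, 38 mm above the rotor's underside.
- lid_knob (a point): Centre of the top of the lid's twelve-sided knob, 46 mm above its underside; 40 mm across flats, which face the lid's x axis and every 30 degrees from it.
- tube_rack: Orange rack of small capped tubes, 200 x 64 mm, 62 mm high, loose on the desk: leave it alone. Origin under its middle, x along its length.
- phone: Rose-gold phone lying on the desk, 152 x 74 x 9 mm: leave it alone. Origin under its middle, x along its length.
- radio: Black two-way radio lying on its back, body 115 x 58 x 34 mm, its aerial reaching 110 mm beyond the +x end: leave it alone. Origin under the body's middle.
- bottle: Clear water bottle standing on the desk, 64 mm across, 190 mm high: leave it alone. Origin under its middle.
- open_lid_top (a point): Middle of the top edge of the centrifuge's own clear hinged lid, which is fixed open: 210 mm wide, it rises from the rear edge of the machine (130 mm behind the origin, 115 mm high) and leans back 32 degrees to this point, 280 mm above the desk. It is not part of the job; keep clear of it.
- shaft_tip (a point): Top of the spindle's shaft, 45 mm above the drive plate. The shaft is 12 mm thick; its top 9 mm taper to 5 mm. z up.
- rotor_dot (a point): White dot on the rotor's rim, 52 mm from its axis along its x axis, 38 mm above the underside. Four radial slots for the pin, 7.5 mm wide and 8 mm deep, open from 14 mm to 28 mm from the axis, lie in the underside: one below this dot and one every 90 degrees.
There are look-alikes about, which are no part of the job. Several things have the shape of the rotor_lid; the one meant has the colours described above.

How it is judged (in metres and radians):
On the way, in this order (a step that is already met when the one before it is completed fails the run):
1. the rotor stands fully home on the drive plate, the drive pin in one of its slots (z of rotor in the frame of drive_seat between -0.003 and 0.002 m and horizontal distance between rotor and drive_seat below 0.003 m and angle between rotor's own z axis and vertical below 0.04 rad), for 0.2 s.
2. the lid lies flat on the rotor's rim, over its hub (z of rotor_lid in the frame of rotor between 0.035 and 0.0405 m and horizontal distance between rotor_lid and rotor below 0.005 m and angle between the z axis of rotor_lid and the z axis of rotor, either way round below 0.04 rad), for 0.2 s.
At the end, for the whole second after the job is handed in: The rotor's underside is on the drive plate (within 2 mm in height, 3 mm sideways, tilt under 0.04 rad), the pin in a slot; the lid lies on the rotor's rim (at most 2.5 mm high, within 5 mm sideways, flat within 0.04 rad); both are let go and at rest (all of step 1 and all of step 2 and linear speed of each of rotor, rotor_lid below 0.02 m/s); the robot touches nothing.
It fails at once if the rotor is forced: its contact with the spindle or centrifuge passes 45 N while it is not yet home, or 150 N at any time (dropped or rammed) ((contact force between rotor and centrifuge above 45 N and z of rotor in the frame of drive_seat above 0.003 m) or contact force between rotor and centrifuge above 150 N).
It fails at once if the rotor is tipped over (angle between rotor's own z axis and vertical above 0.6 rad).
It fails at once if a bystander (rack, phone, radio, bottle) is shifted by more than 20 mm (distance of any of tube_rack, phone, radio, bottle from where it was at the start of the episode above 0.02 m).
It also fails if it takes over 72 s, if anything falls off the work surface, if the arm or the gripper's body presses on something with over 40 N, if the wrist force passes 120 N, or if a joint passes its speed limit or range.

## Working session

There is one attempt and no reset: what is moved stays moved. The work goes in short steps, Python scripts to look and compute and a tool call to move; the robot and the scene stay as the last step left them, time stands still between calls to the robot, and variables do not carry over. Pictures are saved under pics/ and viewed, at most 10 in all, crops included, and the job is handed in when it is done.

Besides the shell and the picture viewer there is one more tool, called after "Emit:" in YAML: its name, and indented under it one key for each argument. apply_moves: Moves the arm, as the interface text tells. Its arguments: {"type":"object","properties":{"plan":{"type":"string"},"gripper":{"type":"number"}},"required":["plan"]}

```bash
mkdir -p pics; ls
python3 - <<'E'
from rig import bot,capture,camera_model
import cv2
for n in("side","top"):
    m=camera_model(n);print(n,m)
    im=capture(n);cv2.imwrite(f"pics/{n}0.png",im[:,:,::-1])
s=bot.read_state();print(s,bot.hold_point_z)
E
```

```text
pics
side {'vertical_fov': 52.00261319159547, 'cx': 275.8169208316844, 'cy': 212.8708480691383, 'dist': array([-0.06769299,  0.        ,  0.        ,  0.        ,  0.        ]), 'position': array([ 0.45388496, -0.89428531,  0.83240063]), 'rotation': array([[ 0.99576347, -0.03829568,  0.08359756],
       [-0.08987714, -0.59738395,  0.79690308],
       [ 0.01942189, -0.80104049, -0.59829502]])}
top {'vertical_fov': 56.36576251411573, 'cx': 276.4394356051702, 'cy': 216.780353737189, 'dist': array([-0.09605028,  0.        ,  0.        ,  0.        ,  0.        ]), 'position': array([0.47500161, 0.01271151, 1.39465598]), 'rotation': array([[-0.0162271 , -0.99760886,  0.06718071],
       [-0.99986718,  0.01608829, -0.0026068 ],
       [ 0.00151974, -0.06721409, -0.99773742]])}
{'time_s': 0.1, 'joint_positions': array([ 5.40589971e+01,  3.02740117e+01,  8.21487345e+01, -1.97764721e-03,
        6.76892451e+01, -1.02269874e+01]), 'qvel': array([ 0.03291178, -0.13505484, -0.12113728, -0.0930118 , -0.03720872,
       -0.05524102]), 'tau': array([-4.56544312e-04, -4.40984988e+01, -1.77150464e+01,  6.35049236e-02,
        5.34048560e-02, -1.58644468e-05]), 'position': array([0.27076211, 0.56257617, 0.22166722]), 'tcp_rot': array([[-9.00976435e-01,  4.33866575e-01, -1.12141218e-03],
       [ 4.33867910e-01,  9.00975068e-01, -1.60124236e-03],
       [ 3.15638872e-04, -1.92922639e-03, -9.99998089e-01]]), 'force': array([ 0.13466047,  0.44042782, -0.84045396]), 'moment': array([-0.0062516 ,  0.04479924,  0.0371693 ]), 'grasp_force': 0.0, 'opening': 0.997774395173454} -0.0187
```

View pics/top0.png

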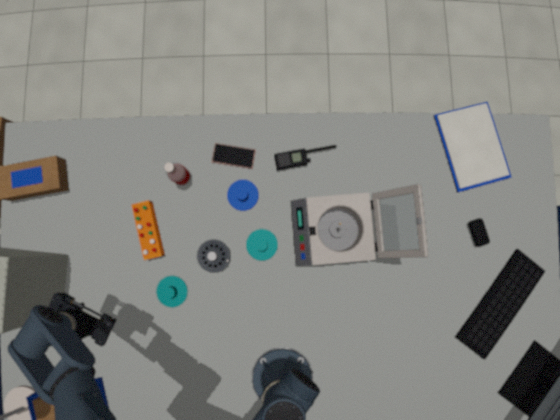

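View pics/side0.png

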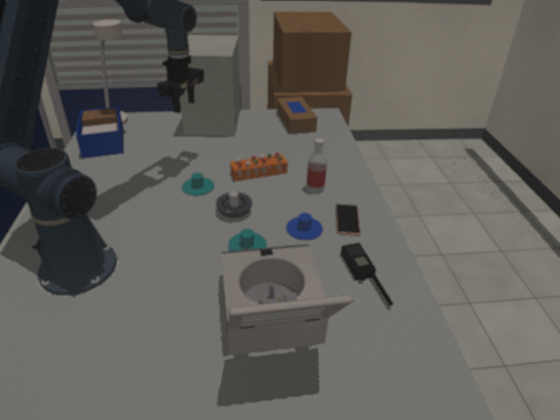

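```bash
cat > h.py <<'E'
import numpy as np,cv2
from rig import bot,capture,camera_model
def K(m):
    f=210/np.tan(np.radians(m["vertical_fov"]/2));return np.array([[f,0,m["cx"]],[0,f,m["cy"]],[0,0,1.]])
def ray(n,px):
    m=camera_model(n);p=cv2.undistortPoints(np.array(px,float).reshape(-1,1,2),K(m),m["dist"]).reshape(-1,2)
    return m["position"],np.c_[p,np.ones(len(p))]@m["rotation"].T
def plane(n,px,z):
    o,d=ray(n,px);return o+d*((z-o[2])/d[:,2])[:,None]
def proj(n,P):
    m=camera_model(n);R=m["rotation"].T
    return cv2.projectPoints(np.array(P,float).reshape(-1,3),cv2.Rodrigues(R)[0],-R@m["position"],K(m),m["dist"])[0].reshape(-1,2)
def avg(n,k=6): return np.mean([capture(n) for _ in range(k)],0)
E
python3 - <<'E'
from h import *
T=avg("top",4);S=avg("side",4);np.save("T0.npy",T);np.save("S0.npy",S)
def crop(I,x,y,w,h,s):return cv2.resize(np.clip(I[y:y+h,x:x+w,::-1],0,255).astype(np.uint8),None,fx=s,fy=s,interpolation=cv2.INTER_CUBIC)
a=crop(T,194,236,40,40,7);b=crop(T,310,200,60,60,280/60);
c=crop(T,223,175,40,40,7);e=crop(S,210,180,60,40,6);g=crop(S,240,265,60,50,280/50)
row1=np.hstack([a,b]);row2=np.hstack([c,g[:,:280]])
cv2.imwrite("pics/c1.png",np.vstack([row1,row2]))
# blobs
t=T.astype(np.uint8);hsv=cv2.cvtColor(t,cv2.COLOR_RGB2HSV)
def blobs(mask):
    n,l,st,ce=cv2.connectedComponentsWithStats(mask.astype(np.uint8))
    return [(st[i],ce[i].round(2)) for i in range(1,n) if st[i][4]>150]
H,Sa,V=cv2.split(hsv)
for nm,mk in(("blue",(H>105)&(H<125)&(Sa>120)),("dark",V<75)):
    for s,c in blobs(mk):print(nm,s,c,plane("top",[c],0.03)[0].round(4))
E
```

```text
blue [435 115  76  77 295] [460.49 164.34] [ 0.746  -0.6586  0.03  ]
blue [ 11 167  31  21 460] [ 26.25 176.85] [0.7287 0.9255 0.03  ]
blue [228 180  30  30 719] [242.48 194.69] [0.6464 0.1269 0.03  ]
dark [  0 119   9  46 155] [  1.74 139.38] [0.8744 1.0346 0.03  ]
dark [213 145  41  22 660] [233.12 155.33] [0.7873 0.1589 0.03  ]
dark [275 146  61  25 526] [294.51 158.06] [ 0.7738 -0.0581  0.03  ]
dark [  7 158  62  43 412] [ 50.95 182.85] [0.7037 0.8266 0.03  ]
dark [292 202  15  36 247] [298.71 218.74] [ 0.5588 -0.0685  0.03  ]
dark [468 219  21  28 403] [478.07 232.31] [ 0.4995 -0.7116  0.03  ]
dark [201 242  26  26 355] [214.97 254.06] [0.4404 0.225  0.03  ]
dark [ 456  249   88  110 3956] [499.92 303.94] [ 0.2414 -0.7854  0.03  ]
dark [   4  256  113  164 9192] [ 59.65 341.22] [0.1351 0.7886 0.03  ]
dark [ 498  341   62   79 2679] [531.84 379.78] [-0.0411 -0.9083  0.03  ]
dark [ 253  356   66   64 2860] [285.85 389.24] [-0.0307 -0.0137  0.03  ]
dark [538 390  22  30 339] [552.06 409.29] [-0.1598 -0.9941  0.03  ]
dark [ 28 396  22  24 213] [ 36.31 406.15] [-0.1045  0.8874  0.03  ]
```

View pics/c1.png

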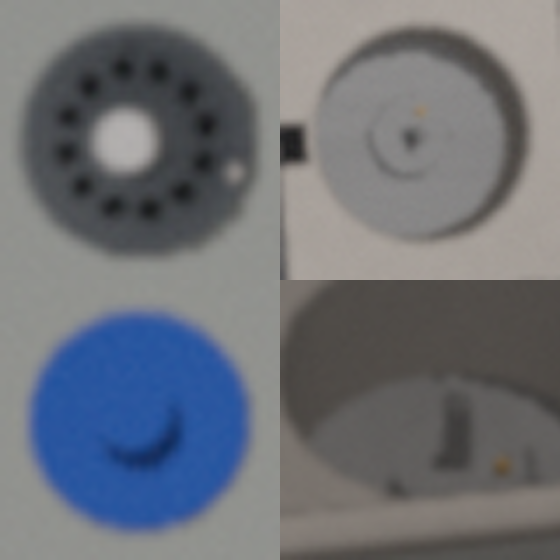

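```bash
cat >> h.py <<'E'
from scipy.optimize import least_squares
def circ(P):
    f=lambda p:np.hypot(P[:,0]-p[0],P[:,1]-p[1])-p[2]
    s=least_squares(f,[*P[:,:2].mean(0),.06],loss="soft_l1",f_scale=.001);return s.x,np.std(s.fun)
def wcen(I,mask): 
    ys,xs=np.nonzero(mask);w=I[mask];return np.array([(xs*w).sum()/w.sum(),(ys*w).sum()/w.sum()])
def edges(G,c,r0,r1,rise,n=180):
    # strongest gradient along image rays from c between radii r0..r1, subpixel
    out=[]
    for a in np.linspace(0,2*np.pi,n,endpoint=False):
        r=np.arange(r0,r1,.25);x=(c[0]+r*np.cos(a)).astype(np.float32);y=(c[1]+r*np.sin(a)).astype(np.float32)
        v=cv2.remap(G.astype(np.float32),x[None],y[None],cv2.INTER_LINEAR)[0];g=np.gradient(cv2.GaussianBlur(v[None],(0,0),2)[0])*rise
        i=g.argmax();out.append((x[i],y[i]))
    return np.array(out)
E
python3 - <<'E'
from h import *
T=np.load("T0.npy");S=np.load("S0.npy");G=T.mean(2)
for nm,im,c,r0,r1,z,rise in(("rotor","T",(214,256),12,22,.030,1),("lid","T",(242.5,194.7),11,20,.004,1)):
    I=(T[:,:,0] if nm=="lid" else G)
    e=edges(I,c,r0,r1,rise);print(nm,circ(plane("top",e,z)))
e=edges(G,(340,229),19,27,1);print("chamber",circ(plane("top",e,.12)))
# hub top
m=np.zeros(G.shape,bool);m[246:266,203:222]=1;m&=G>150
c=wcen(G-130,m);print("hub",c,plane("top",[c],.07))
d=np.zeros(G.shape,bool);d[257:265,224:231]=1;m=d&(G>np.median(G[d])+15);c=wcen(G-100,m);print("dot",c,m.sum(),plane("top",[c],.038))
for n,I,(x,y),z in(("top",T,(340,224),.066),("side",S,(279.5,298),.065)):
    Y=I[:,:,:2].mean(2)-I[:,:,2];w=np.zeros(Y.shape,bool);xi,yi=int(x),int(y);w[yi-4:yi+5,xi-4:xi+5]=1
    w&=Y>np.median(Y[w])+8;c=wcen(Y,w);print("pin",n,c,w.sum(),plane(n,[c],z))
# rack/hub side
m=np.zeros(G.shape,bool);Gs=S.mean(2);m[188:212,225:245]=1
c=None
# disc of lid in side
hs=cv2.cvtColor(S.astype(np.uint8),cv2.COLOR_RGB2HSV)
print("tip pred", proj("top",[[.5196,-.17,.105]]))
E
```

```text
rotor (array([0.43457144, 0.23016193, 0.05852196]), np.float64(0.001151522949065094))
lid (array([0.64951671, 0.12919743, 0.05527851]), np.float64(0.0003672350622074356))
chamber (array([ 0.51964375, -0.19650315,  0.07533869]), np.float64(0.0008039524973560415))
hub [211.33085077 255.61952847] [[0.43632581 0.23118276 0.07      ]]
dot [228.85932813 261.74295141] 19 [[0.41348591 0.17588366 0.038     ]]
pin top [339.80706781 223.22254059] 8 [[ 0.53901383 -0.20604555  0.066     ]]
pin side [279.21618429 297.5463674 ] 10 [[ 0.53906785 -0.20575553  0.065     ]]
tip pred [[331.01235189 228.6805856 ]]
```

Emit:
apply_moves:
  plan: "-0.585 -0.454 0 0 0 0;-0.585 -0.454 0 0 0 0;-0.585 -0.454 0 0 0 0;-0.585 -0.454 0 0 0 0;-0.585 -0.454 0 0 0 0;-0.585 -0.454 0 0 0 0;-0.585 -0.454 0 0 0 0;-0.585 -0.454 0 0 0 0;-0.585 -0.454 0 0 0 0;-0.585 -0.454 0 0 0 0"
  gripper: 0.15

```text
time_s: 1.33
position: [0.4368, 0.2301, 0.2229]
tcp_rot: [[-0.901, 0.434, 0.001], [0.434, 0.901, 0.0], [-0.001, 0.001, -1.0]]
force: [2.2, 0.0, 0.6]
opening: 0.58
grasp_force: 0.0
```

Run:
```python
from h import *
T=np.load("T0.npy");S=np.load("S0.npy");G=T.mean(2)
d=G[256:266,222:234];print(d.round(0).astype(int))
c0=np.array([.4358,.2309])
for px in((227.5,260.4),(228,260.6)):
    p=plane("top",[px],.038)[0,:2]-c0;print("dot",np.hypot(*p),np.degrees(np.arctan2(p[1],p[0])))
# tube holes: profile on circle in rotor frame, find 12-fold phase
for r in(.034,.037,.040,.043):
    a=np.radians(np.arange(360));P=np.c_[c0[0]+r*np.cos(a),c0[1]+r*np.sin(a),np.full(360,.034)]
    q=proj("top",P).astype(np.float32);v=cv2.remap(G.astype(np.float32),q[None,:,0],q[None,:,1],cv2.INTER_CUBIC)[0]
    f=(v*np.exp(-12j*a)).mean();print(r,abs(f),"dark phase mod30",((-np.degrees(np.angle(f)) *-1/12)+15)%30)
c=np.array([.5196,-.1965])
print("tip proj",proj("top",[[*c,.105]]),proj("side",[[*c,.105],[*c,.06]]))
print(G[222:238,330:346].round(0).astype(int));print(S.mean(2)[280:306,264:284].round(0).astype(int))
e=edges(G,proj("top",[[*c,.06]])[0],6,10,1);print("plate",circ(plane("top",e,.06)))
```

```text
[[ 62  62  64  71  69  75  78  82 103 132 143 146]
 [ 56  54  62  67  68  72  75  79 103 133 144 145]
 [ 43  37  53  64  75  83  79  83 105 134 143 145]
 [ 34  36  54  68  92 110  98  87 107 133 144 145]
 [ 50  49  60  79 107 130 118  94 108 134 143 146]
 [ 61  64  67  78 102 121 107  94 115 137 145 145]
 [ 64  69  70  74  88  95  90 101 126 140 144 145]
 [ 62  72  72  75  79  82  91 112 134 143 145 145]
 [ 67  71  75  77  81  83 103 126 141 144 145 145]
 [ 72  74  78  79  84  88 108 132 142 145 144 145]]
dot 0.05335714641625064 -109.29167407160254
dot 0.055219111761212705 -109.39818148244811
0.034 8.1341994765055 dark phase mod30 19.449861729781503
0.037 8.246415517899125 dark phase mod30 19.368128353134455
0.04 5.036634045610453 dark phase mod30 19.165215668742544
0.043 1.7735699496532662 dark phase mod30 19.25656148427853
tip proj [[339.00519112 228.54375614]] [[270.89931471 283.28397616]
 [270.66562086 296.5019199 ]]
[[135 131 130 132 133 135 136 136 136 135 135 135 136 136 137 136]
 [133 130 129 134 135 135 135 134 132 130 131 134 135 136 136 135]
 [132 129 133 135 136 136 136 1
[... 2506 characters left out ...]
2  90
   94  90]
 [ 94  96  94  91  88  87  87  88  88  90  93  97  98  93  83  77  82  90
   93  89]
 [ 95  95  95  96  96  95  94  94  94  95  95  96  96  93  90  89  89  91
   91  87]
 [ 94  95  96  95  96  96  95  95  94  95  97  96  94  94  94  95  95  94
   95  94]
 [ 93  94  95  94  95  95  96  98  99 100 102 101  99 100 100 103 104 107
  110 112]
 [ 98 100 100  99 102 101 104 108 112 114 115 115 115 114 115 115 118 120
  121 123]
 [113 114 116 116 115 117 118 120 123 124 125 125 124 124 124 124 125 125
  126 126]
 [123 125 125 126 125 126 125 126 126 127 126 126 126 125 125 124 125 124
  124 124]]
plate (array([ 0.51780206, -0.19495403,  0.02913492]), np.float64(0.00262355445113885))
```

Emit:
apply_moves:
  plan: "0.026 0.01 0.2 0 0 -0.0176;0 0 0.5 0 0 0;0 0 0.5 0 0 0;0 0 0.5 0 0 0;0 0 0.5 0 0 0;0 0 0.5 0 0 0;0 0 0.5 0 0 0;0 0 0.3 0 0 0;0 0 0.18 0 0 0;0 0 0 0 0 0"

```text
time_s: 2.17
position: [0.4345, 0.2324, 0.037]
tcp_rot: [[-0.943, 0.332, -0.003], [0.332, 0.943, -0.001], [0.003, -0.002, -1.0]]
force: [-0.2, 0.6, -0.4]
opening: 0.576
grasp_force: 0.0
```

Emit:
apply_moves:
  plan: "0 0 0 0 0 0;0 0 0 0 0 0;0 0 0 0 0 0;0 0 0 0 0 0;0 0 0 0 0 0;0 0 0 0 0 0"
  gripper: -1

```text
time_s: 2.67
position: [0.4355, 0.2324, 0.0395]
tcp_rot: [[-0.944, 0.331, 0.001], [0.331, 0.944, -0.0], [-0.001, 0.0, -1.0]]
force: [-0.6, -3.9, 6.9]
opening: 0.315
grasp_force: 30.0
```

Run:
```python
from h import *
s=bot.read_state();print(s)
S=capture("side");T=capture("top")
f=lambda I,x,y:cv2.resize(I[y:y+80,x:x+80,::-1],None,fx=5,fy=5,interpolation=cv2.INTER_CUBIC)
cv2.imwrite("pics/g1.png",np.hstack([f(S,195,155),f(T,174,216)]))
```

```text
{'time_s': 2.6667, 'joint_positions': array([ 1.51073827e+01,  3.82637647e+01,  1.08888434e+02, -6.47205595e-02,
        3.27913394e+01, -5.54902192e+01]), 'qvel': array([-0.06684066,  0.02973943, -0.02663425,  0.14608413,  0.02914865,
       -0.11133908]), 'tau': array([ 1.46519836e+00, -3.59629798e+01, -6.53828144e+00,  4.91599794e-01,
       -2.77169310e-01,  1.17974816e-02]), 'position': array([0.4355375 , 0.23235728, 0.03945539]), 'tcp_rot': array([[-9.43523038e-01,  3.31305058e-01,  1.11110755e-03],
       [ 3.31304894e-01,  9.43523691e-01, -3.33709378e-04],
       [-1.15891590e-03,  5.32528845e-05, -9.99999327e-01]]), 'force': array([-0.60033662, -3.88507947,  6.8725797 ]), 'moment': array([-0.5735462 ,  0.05202029,  0.05346905]), 'grasp_force': 29.99276855347489, 'opening': 0.31496042433058935}
```

View pics/g1.png

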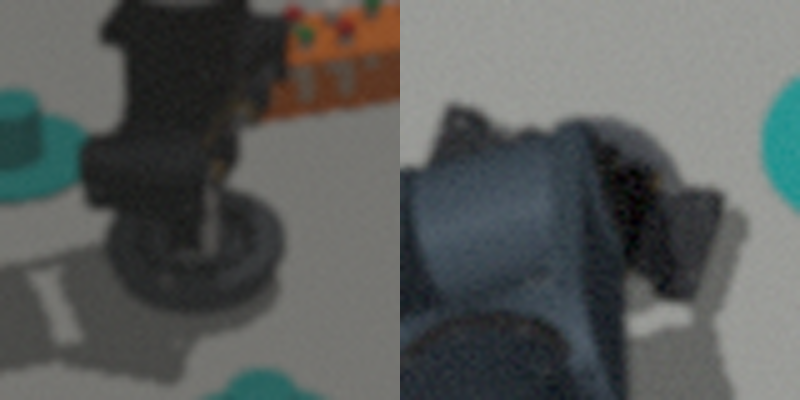

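Emit:
apply_moves:
  plan: "0 0 -0.1 0 0 0;0 0 -0.3 0 0 0;0 0 -0.4 0 0 0;0 0 -0.5 0 0 0;0 0 -0.5 0 0 0;0 0 -0.5 0 0 0;0 0 -0.5 0 0 0;0 0 -0.3 0 0 0;0 0 -0.1 0 0 0;0 0 0 0 0 0"

```text
time_s: 3.6
position: [0.4353, 0.233, 0.1994]
tcp_rot: [[-0.943, 0.332, 0.002], [0.332, 0.943, 0.001], [-0.001, 0.001, -1.0]]
force: [0.4, -0.8, -5.2]
opening: 0.319
grasp_force: 30.0
```

Emit:
apply_moves:
  plan: "-0.1 -0.17 0 0 0 0;-0.2 -0.34 0 0 0 0;-0.3 -0.51 0 0 0 0;-0.3 -0.51 0 0 0 0;-0.3 -0.51 0 0 0 0;-0.3 -0.51 0 0 0 0;-0.3 -0.51 0 0 0 0;-0.3 -0.51 0 0 0 0;-0.3 -0.51 0 0 0 0;-0.3 -0.51 0 0 0 0"

```text
time_s: 4.43
position: [0.4848, -0.0303, 0.1965]
tcp_rot: [[-0.943, 0.332, -0.005], [0.332, 0.943, 0.001], [0.005, -0.0, -1.0]]
force: [0.4, -0.7, -6.0]
opening: 0.316
grasp_force: 30.0
```

Emit:
apply_moves:
  plan: "-0.3 -0.51 0 0 0 0;-0.3 -0.51 0 0 0 0;-0.3 -0.51 0 0 0 0;-0.3 -0.51 0 0 0 0;-0.3 -0.51 0 0 0 0;-0.17 -0.289 0 0 0 0;-0.05 -0.113 0 0 0 0;0 0 0 0 0 0.0101;0 0 0 0 0 0.01;0 0 0 0 0 0"

```text
time_s: 5.27
position: [0.517, -0.1949, 0.1971]
tcp_rot: [[-0.894, 0.449, -0.004], [0.449, 0.894, 0.003], [0.005, 0.001, -1.0]]
force: [-1.0, -0.3, -5.3]
opening: 0.32
grasp_force: 30.0
```

Emit:
apply_moves:
  plan: "0 0 0 0 0 0;0 0 0 0 0 0;0 0 0 0 0 0"

```text
time_s: 5.52
position: [0.5183, -0.1956, 0.1983]
tcp_rot: [[-0.895, 0.446, -0.001], [0.446, 0.895, 0.001], [0.001, 0.0, -1.0]]
force: [-0.2, 0.3, -5.4]
opening: 0.311
grasp_force: 30.0
```

Run:
```python
from h import *
s=bot.read_state();print(s["position"],s["tcp_rot"][:,1],s["force"])
S=avg("side",3);T=avg("top",3);np.save("S1.npy",S);np.save("T1.npy",T)
f=lambda I,x,y:cv2.resize(np.uint8(I)[y:y+80,x:x+80,::-1],None,fx=5,fy=5,interpolation=cv2.INTER_CUBIC)
cv2.imwrite("pics/g2.png",np.hstack([f(S,230,215),f(T,300,190)]))
```

```text
[ 0.51830105 -0.19563996  0.19828245] [4.46473730e-01 8.94796721e-01 1.92741654e-04] [-0.18275139  0.2615763  -5.40250968]
```

View pics/g2.png

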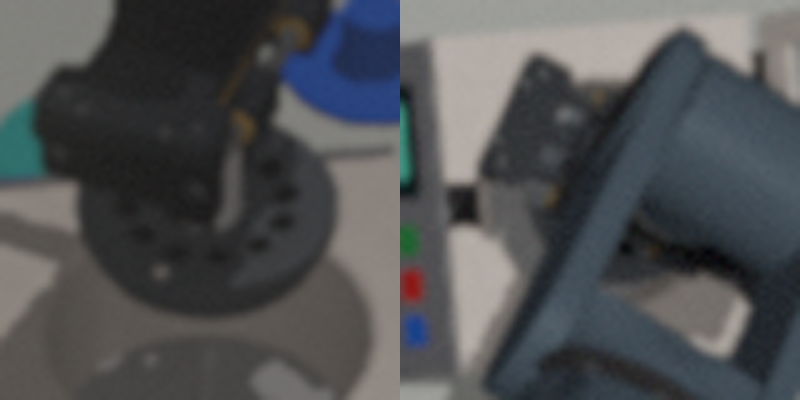

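Run:
```python
from h import *
G=np.load("S1.npy").mean(2)
c=np.array([.5183,-.1956]);zr=.1983-.0395+.038
a=np.radians(np.arange(0,360,1.));P=lambda r,z:np.c_[c[0]+r*np.cos(a),c[1]+r*np.sin(a),np.full(360,z)]
q=proj("side",P(.058,zr));print("rim cols pred",q[:,0].min(),q[:,0].max(),"row max",q[:,1].max())
for r in range(248,262,4):
    g=np.gradient(cv2.GaussianBlur(G[r:r+1],(0,0),1)[0]);print(r,240+g[240:252].argmin(),290+g[290:303].argmax(), G[r,240:252].astype(int),G[r,290:303].astype(int))
print("row bottom",G[262:285,271].astype(int))
d=np.radians(-109.35-7.2);print("dot pred",proj("side",[[c[0]+.052*np.cos(d),c[1]+.052*np.sin(d),zr]]), "dist at dot 262,269.4",plane("side",[[262,269.4]],zr))
print("bottom rim pred z-edge", [proj("side",P(r,z))[:,1].max() for r,z in((.058,zr),(.058,zr-.012),(.05,zr-.02))])
```

```text
rim cols pred 244.26450405929228 297.27149849541144 row max 272.3816114682245
248 240 295 [37 36 36 33 33 34 35 33 32 33 32 35] [ 63  64  62  64  71  94 115 127 130 130 130 130 130]
252 245 297 [115 116 117 117 107  84  55  43  40  36  35  36] [ 60  63  62  63  63  64  78 104 123 131 131 133 133]
256 245 297 [130 129 131 127 112  82  54  45  46  45  45  45] [ 62  62  63  62  63  63  72  96 120 129 132 132 132]
260 246 297 [102 106 111 119 118  97  66  46  44  44  45  45] [ 61  63  63  63  63  63  77 105 125 132 133 133 132]
row bottom [44 43 42 40 35 39 43 43 45 43 45 45 43 45 45 47 61 78 86 83 75 70 71]
dot pred [[261.55586233 269.02126396]] dist at dot 262,269.4 [[ 0.49591441 -0.24331163  0.1968    ]]
bottom rim pred z-edge [np.float64(272.3816114682245), np.float64(276.472970851001), np.float64(276.4558842615056)]
```

Emit:
apply_moves:
  plan: "-0.018 0.009 0.1 0 0 0;0 0 0.2 0 0 0;0 0 0.3 0 0 0;0 0 0.2 0 0 0;0 0 0.1 0 0 0;0 0 0.06 0 0 0;0 0 0 0 0 0;0 0 0 0 0 0"

```text
time_s: 6.48
position: [0.5198, -0.1966, 0.1506]
tcp_rot: [[-0.894, 0.448, 0.0], [0.448, 0.894, -0.0], [-0.0, -0.0, -1.0]]
force: [-0.2, -0.1, -5.8]
opening: 0.315
grasp_force: 30.0
```

Emit:
apply_moves:
  plan: "0 0 0.04 0 0 0;0 0 0.04 0 0 0;0 0 0.04 0 0 0;0 0 0 0 0 0;0 0 0 0 0 0"

```text
time_s: 6.9
position: [0.5195, -0.1963, 0.1445]
tcp_rot: [[-0.894, 0.448, -0.0], [0.448, 0.894, 0.0], [0.0, 0.0, -1.0]]
force: [-0.1, -0.4, -5.2]
opening: 0.32
grasp_force: 30.0
```

Emit:
apply_moves:
  plan: "0 0 0.03 0 0 0;0 0 0.03 0 0 0;0 0 0 0 0 0;0 0 0 0 0 0"

```text
time_s: 7.23
position: [0.5195, -0.1963, 0.1414]
tcp_rot: [[-0.894, 0.448, -0.0], [0.448, 0.894, 0.0], [0.0, 0.0, -1.0]]
force: [0.9, 0.2, -5.2]
opening: 0.32
grasp_force: 30.0
```

Emit:
apply_moves:
  plan: "0 0 0.03 0 0 0;0 0 0.03 0 0 0;0 0 0 0 0 0;0 0 0 0 0 0"

```text
time_s: 7.57
position: [0.5195, -0.1963, 0.1384]
tcp_rot: [[-0.894, 0.448, -0.0], [0.448, 0.894, 0.0], [0.0, 0.0, -1.0]]
force: [-0.4, 0.4, -7.0]
opening: 0.319
grasp_force: 30.0
```

Emit:
apply_moves:
  plan: "0 0 0.03 0 0 0;0 0 0.03 0 0 0;0 0 0 0 0 0;0 0 0 0 0 0"

```text
time_s: 7.9
position: [0.5197, -0.1965, 0.1355]
tcp_rot: [[-0.894, 0.448, 0.0], [0.448, 0.894, -0.0], [-0.0, -0.0, -1.0]]
force: [-1.0, -0.4, -4.7]
opening: 0.319
grasp_force: 30.0
```

Emit:
apply_moves:
  plan: "0 0 0.04 0 0 0;0 0 0.04 0 0 0;0 0 0.04 0 0 0;0 0 0 0 0 0;0 0 0 0 0 0"

```text
time_s: 8.32
position: [0.5197, -0.1966, 0.1294]
tcp_rot: [[-0.894, 0.448, 0.0], [0.448, 0.894, -0.0], [-0.0, -0.0, -1.0]]
force: [-0.1, -1.4, -6.0]
opening: 0.32
grasp_force: 30.0
```

Emit:
apply_moves:
  plan: "0 0 0.04 0 0 0;0 0 0.04 0 0 0;0 0 0.04 0 0 0;0 0 0.04 0 0 0;0 0 0 0 0 0;0 0 0 0 0 0"

```text
time_s: 8.82
position: [0.5197, -0.1966, 0.1214]
tcp_rot: [[-0.894, 0.448, 0.0], [0.448, 0.894, -0.0], [-0.0, -0.0, -1.0]]
force: [0.9, -1.3, -5.9]
opening: 0.314
grasp_force: 30.0
```

Emit:
apply_moves:
  plan: "0 0 0.04 0 0 0;0 0 0.04 0 0 0;0 0 0.04 0 0 0;0 0 0.04 0 0 0;0 0 0 0 0 0;0 0 0 0 0 0"

```text
time_s: 9.32
position: [0.5197, -0.1966, 0.1133]
tcp_rot: [[-0.894, 0.448, 0.0], [0.448, 0.894, -0.0], [-0.0, -0.0, -1.0]]
force: [0.8, -2.3, -6.5]
opening: 0.318
grasp_force: 30.0
```

Emit:
apply_moves:
  plan: "0 0 0.03 0 0 0;0 0 0.03 0 0 0;0 0 0.03 0 0 0;0 0 0.02 0 0 0;0 0 0 0 0 0;0 0 0 0 0 0"

```text
time_s: 9.82
position: [0.5197, -0.1966, 0.1079]
tcp_rot: [[-0.894, 0.448, 0.0], [0.448, 0.894, -0.0], [-0.0, -0.0, -1.0]]
force: [1.8, -2.5, -5.6]
opening: 0.321
grasp_force: 30.0
```

Emit:
apply_moves:
  plan: "0 0 0.02 0 0 0;0 0 0.02 0 0 0;0 0 0 0 0 0;0 0 0 0 0 0"

```text
time_s: 10.15
position: [0.5198, -0.1966, 0.106]
tcp_rot: [[-0.894, 0.448, 0.0], [0.448, 0.894, -0.0], [-0.001, -0.0, -1.0]]
force: [2.0, -2.6, -5.2]
opening: 0.315
grasp_force: 30.0
```

Emit:
apply_moves:
  plan: "0 0 0.02 0 0 0;0 0 0 0 0 0;0 0 0 0 0 0"

```text
time_s: 10.4
position: [0.5198, -0.1966, 0.1051]
tcp_rot: [[-0.894, 0.448, 0.0], [0.448, 0.894, -0.0], [-0.001, -0.0, -1.0]]
force: [2.3, -2.5, -5.0]
opening: 0.321
grasp_force: 30.0
```

Emit:
apply_moves:
  plan: "-0.013 -0.004 0.02 0 0 0;0 0 0 0 0 0;0 0 0 0 0 0"

```text
time_s: 10.65
position: [0.5199, -0.1966, 0.1039]
tcp_rot: [[-0.894, 0.448, -0.0], [0.448, 0.894, 0.001], [0.001, 0.0, -1.0]]
force: [1.8, -1.3, -4.5]
opening: 0.316
grasp_force: 30.0
```

Emit:
apply_moves:
  plan: "0 0 0.02 0 0 0;0 0 0 0 0 0;0 0 0 0 0 0"

```text
time_s: 10.9
position: [0.52, -0.1966, 0.1029]
tcp_rot: [[-0.894, 0.448, -0.0], [0.448, 0.894, 0.0], [0.0, 0.0, -1.0]]
force: [1.8, -0.8, -5.4]
opening: 0.317
grasp_force: 30.0
```

Emit:
apply_moves:
  plan: "0 0 0.02 0 0 0;0 0 0 0 0 0;0 0 0 0 0 0"

```text
time_s: 11.15
position: [0.52, -0.1966, 0.1019]
tcp_rot: [[-0.894, 0.448, -0.0], [0.448, 0.894, 0.0], [0.0, 0.0, -1.0]]
force: [3.0, -1.4, -4.5]
opening: 0.318
grasp_force: 30.0
```

Emit:
apply_moves:
  plan: "0 0 0.02 0 0 0;0 0 0 0 0 0;0 0 0 0 0 0"

```text
time_s: 11.4
position: [0.52, -0.1966, 0.1009]
tcp_rot: [[-0.894, 0.448, -0.0], [0.448, 0.894, 0.0], [0.0, 0.0, -1.0]]
force: [3.0, -0.4, -4.6]
opening: 0.319
grasp_force: 30.0
```

Emit:
apply_moves:
  plan: "0 0 0.02 0 0 0;0 0 0 0 0 0;0 0 0 0 0 0"

```text
time_s: 11.65
position: [0.5201, -0.1966, 0.1]
tcp_rot: [[-0.894, 0.448, -0.0], [0.448, 0.894, 0.0], [0.0, 0.0, -1.0]]
force: [2.0, 1.8, -4.3]
opening: 0.323
grasp_force: 30.0
```

Emit:
apply_moves:
  plan: "0 0 0.016 0 0 0;0 0 0 0 0 0;0 0 0 0 0 0"

```text
time_s: 11.9
position: [0.5202, -0.1967, 0.0995]
tcp_rot: [[-0.894, 0.448, 0.0], [0.448, 0.894, 0.0], [-0.0, 0.0, -1.0]]
force: [1.7, 1.4, -2.2]
opening: 0.317
grasp_force: 30.0
```

Emit:
apply_moves:
  plan: "0 0 0.014 0 0 0;0 0 0 0 0 0;0 0 0 0 0 0"

```text
time_s: 12.15
position: [0.5202, -0.1968, 0.0994]
tcp_rot: [[-0.894, 0.448, 0.001], [0.448, 0.894, -0.0], [-0.001, 0.0, -1.0]]
force: [0.5, 2.4, 5.4]
opening: 0.316
grasp_force: 30.0
```

Run:
```python
from h import *
S=avg("side",2);
cv2.imwrite("pics/g3.png",cv2.resize(np.uint8(S)[215:315,215:345,::-1],None,fx=5,fy=5,interpolation=cv2.INTER_CUBIC))
c=[.5202,-.1967];d=np.radians(-116.6)
for z in(.098,.104):print(proj("side",[[c[0]+.052*np.cos(d),c[1]+.052*np.sin(d),z],[c[0]-.058,c[1],z],[c[0]+.058,c[1],z]]).round(1))
```

```text
[[262.5 301.1]
 [246.2 286.7]
 [295.8 284.1]]
[[262.5 299.3]
 [246.1 284.9]
 [295.9 282.3]]
```

View pics/g3.png

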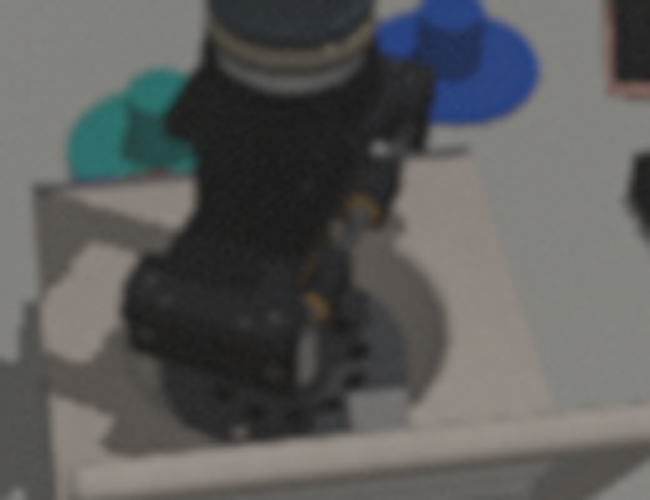

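Emit:
apply_moves:
  plan: "0 0 -0.012 0 0 0;0 0 0 0 0 0;0 0 0 0 0 0;0 0 0 0 0 0;0 0 0 0 0 0"
  gripper: 0.2

```text
time_s: 12.67
position: [0.5198, -0.1969, 0.0989]
tcp_rot: [[-0.894, 0.448, -0.001], [0.448, 0.894, 0.0], [0.001, -0.0, -1.0]]
force: [-0.3, -1.1, -0.5]
opening: 0.568
grasp_force: 0.0
```

Emit:
apply_moves:
  plan: "0 0 -0.05 0 0 0;0 0 -0.1 0 0 0;0 0 -0.2 0 0 0;0 0 -0.3 0 0 0;0 0 -0.4 0 0 0;0 0 -0.4 0 0 0;0 0 -0.4 0 0 0;0 0 -0.3 0 0 0;0 0 -0.1 0 0 0"

```text
time_s: 13.42
position: [0.5215, -0.1977, 0.2153]
tcp_rot: [[-0.894, 0.448, 0.005], [0.448, 0.894, -0.003], [-0.006, -0.001, -1.0]]
force: [0.3, -0.0, 0.0]
opening: 0.595
grasp_force: 0.0
```

Emit:
apply_moves:
  plan: "0.02 0.2 0 0 0 0;0.04 0.5 0 0 0 0;0.06 0.7 0 0 0 0;0.06 0.7 0 0 0 0;0.06 0.7 0 0 0 0;0.06 0.7 0 0 0 0;0.06 0.7 0 0 0 0;0.06 0.7 0 0 0 0;0.06 0.7 0 0 0 0;0.06 0.7 0 0 0 0"
  gripper: 0.4

```text
time_s: 14.25
position: [0.6363, 0.0995, 0.2102]
tcp_rot: [[-0.894, 0.448, -0.003], [0.448, 0.894, 0.0], [0.003, -0.001, -1.0]]
force: [0.8, -0.6, -0.4]
opening: 0.7
grasp_force: 0.0
```

Run:
```python
from h import *
T=avg("top",4);S=avg("side",4);np.save("T2.npy",T);np.save("S2.npy",S)
f=lambda I,x,y,w,h:cv2.resize(np.uint8(I)[y:y+h,x:x+w,::-1],(400,400),interpolation=cv2.INTER_CUBIC)
cv2.imwrite("pics/g4.png",np.hstack([f(T,310,200,60,60),f(S,225,235,90,90)]))
G=T.mean(2)
m=np.zeros(G.shape,bool);m[215:242,325:350]=1;m&=G>140
c=wcen(G-120,m);print("hub",c,m.sum(),plane("top",[c],.130),proj("top",[[.5202,-.1967,.13]]))
print(bot.read_state()["position"])
```

```text
hub [340.38594897 227.84263025] 70 [[ 0.52092859 -0.19699636  0.13      ]] [[340.30081094 228.06911365]]
[0.63638651 0.09575632 0.21120581]
```

View pics/g4.png

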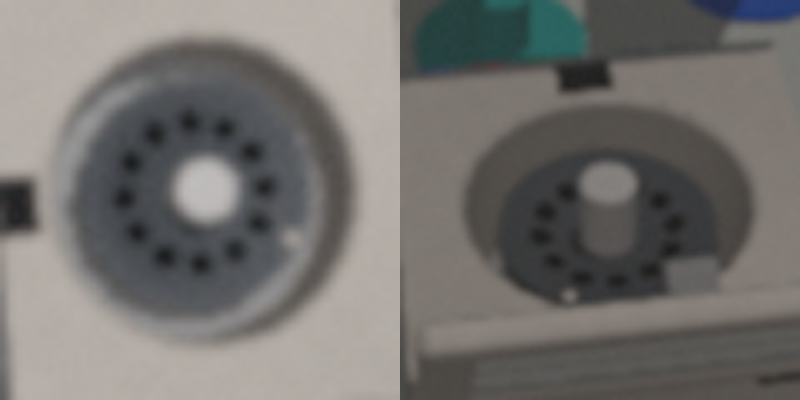

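Emit:
apply_moves:
  plan: "0.065 0.715 0 0 0 0;0 0 0.3 0 0 0;0 0 0.6 0 0 0;0 0 0.6 0 0 0;0 0 0.6 0 0 0;0 0 0.6 0 0 0;0 0 0.5 0 0 0;0 0 0.4 0 0 0;0 0 0.2 0 0 0;0 0 0 0 0 0"

```text
time_s: 15.48
position: [0.6482, 0.129, 0.0191]
tcp_rot: [[-0.893, 0.45, -0.005], [0.45, 0.893, -0.0], [0.005, -0.003, -1.0]]
force: [0.1, 0.2, 0.7]
opening: 0.698
grasp_force: 0.0
```

Emit:
apply_moves:
  plan: "0 0 0.06 0 0 0;0 0 0 0 0 0;0 0 0 0 0 0"

```text
time_s: 15.73
position: [0.6514, 0.1301, 0.0203]
tcp_rot: [[-0.894, 0.448, 0.003], [0.448, 0.894, 0.0], [-0.003, 0.001, -1.0]]
force: [0.0, -0.9, 0.1]
opening: 0.698
grasp_force: 0.0
```

Run:
```python
from h import *
s=bot.read_state();print(s["position"],s["opening"])
S=capture("side");T=capture("top")
f=lambda I,x,y:cv2.resize(I[y:y+80,x:x+80,::-1],None,fx=5,fy=5,interpolation=cv2.INTER_CUBIC)
cv2.imwrite("pics/g5.png",np.hstack([f(S,265,180),f(T,203,155)]))
```

```text
[0.6513615  0.1301326  0.02025974] 0.6982842880385343
```

View pics/g5.png

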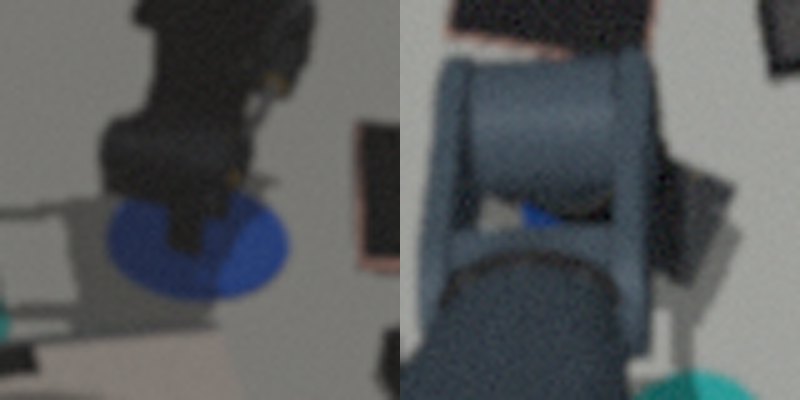

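Emit:
apply_moves:
  plan: "0.027 -0.03 0.06 0 0 0;0 0 0.05 0 0 0;0 0 0 0 0 0;0 0 0 0 0 0"

```text
time_s: 16.17
position: [0.648, 0.1296, 0.013]
tcp_rot: [[-0.894, 0.448, -0.001], [0.448, 0.894, -0.0], [0.0, -0.0, -1.0]]
force: [0.5, -0.3, 1.1]
opening: 0.698
grasp_force: 0.0
```

Emit:
apply_moves:
  plan: "0 0 0 0 0 0;0 0 0 0 0 0;0 0 0 0 0 0;0 0 0 0 0 0;0 0 0 0 0 0;0 0 0 0 0 0"
  gripper: -1

```text
time_s: 16.67
position: [0.6484, 0.1296, 0.0132]
tcp_rot: [[-0.894, 0.448, 0.0], [0.448, 0.894, 0.0], [-0.0, 0.0, -1.0]]
force: [0.3, 0.0, 0.2]
opening: 0.461
grasp_force: 30.0
```

Emit:
apply_moves:
  plan: "0 0 -0.1 0 0 0;0 0 -0.3 0 0 0;0 0 -0.5 0 0 0;0 0 -0.6 0 0 0;0 0 -0.6 0 0 0;0 0 -0.6 0 0 0;0 0 -0.6 0 0 0;0 0 -0.3 0 0 0;0 0 -0.1 0 0 0;0 0 0 0 0 0"

```text
time_s: 17.5
position: [0.649, 0.1296, 0.2]
tcp_rot: [[-0.894, 0.448, 0.003], [0.448, 0.894, 0.0], [-0.003, 0.002, -1.0]]
force: [0.2, 0.5, -0.6]
opening: 0.461
grasp_force: 30.0
```

Emit:
apply_moves:
  plan: "-0.024 -0.25 0 0 0 0;-0.05 -0.54 0 0 0 0;-0.06 -0.65 0 0 0 0;-0.06 -0.65 0 0 0 0;-0.06 -0.65 0 0 0 0;-0.06 -0.65 0 0 0 0;-0.06 -0.65 0 0 0 0;-0.06 -0.65 0 0 0 0;-0.06 -0.65 0 0 0 0;-0.06 -0.65 0 0 0 0"

```text
time_s: 18.33
position: [0.536, -0.1519, 0.1959]
tcp_rot: [[-0.894, 0.448, -0.005], [0.448, 0.894, 0.002], [0.005, -0.0, -1.0]]
force: [0.2, 0.4, -0.4]
opening: 0.46
grasp_force: 30.0
```

Emit:
apply_moves:
  plan: "-0.05 -0.6 0 0 0 0;-0.03 -0.3 0 0 0 0;0 -0.1 0 0 0 0;0 0 0 0 0 0;0 0 0 0 0 0;0 0 0 0 0 0;0 0 0 0 0 0"

```text
time_s: 18.92
position: [0.5202, -0.1958, 0.1978]
tcp_rot: [[-0.895, 0.446, -0.001], [0.446, 0.895, 0.001], [0.001, 0.0, -1.0]]
force: [-1.5, 0.7, -1.3]
opening: 0.458
grasp_force: 30.0
```

Run:
```python
from h import *
T=avg("top",3);S=avg("side",3)
p=bot.read_state()["position"];print(p)
f=lambda I,x,y:cv2.resize(np.uint8(I)[y:y+80,x:x+80,::-1],None,fx=5,fy=5,interpolation=cv2.INTER_CUBIC)
cv2.imwrite("pics/g6.png",np.hstack([f(S,230,215),f(T,300,190)]))
# lid disc edges in side view: left/right/bottom extremes of blue
B=(S[:,:,2]-S[:,:,0]);B=B[225:290,230:315];m=(B>12).astype(np.uint8)
n,l,st,ce=cv2.connectedComponentsWithStats(m);print([(s[0]+230,s[1]+225,s[2],s[3],s[4]) for s in st[1:] if s[4]>100])
a=np.radians(np.arange(360));q=proj("side",np.c_[p[0]+.056*np.cos(a),p[1]+.056*np.sin(a),np.full(360,p[2]-.0132+.004)])
print("pred",q.min(0),q.max(0))
```

```text
[ 0.52025469 -0.19666359  0.19822224]
[(np.int32(230), np.int32(234), np.int32(10), np.int32(18), np.int32(146)), (np.int32(247), np.int32(242), np.int32(52), np.int32(35), np.int32(1119))]
pred [246.17502256 240.03569531] [297.1299383  274.67545442]
```

View pics/g6.png

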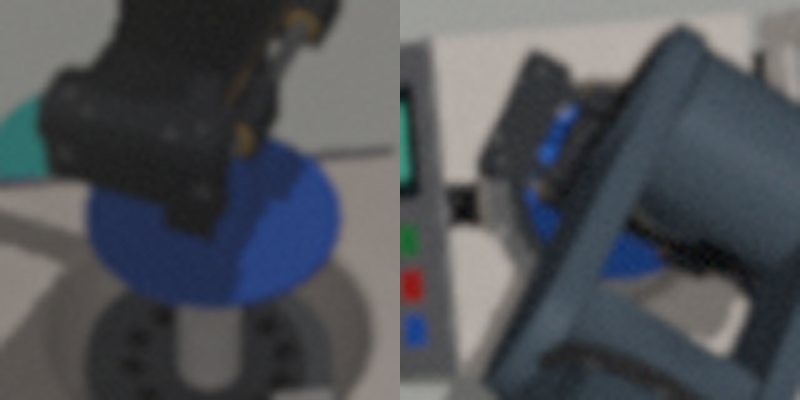

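Emit:
apply_moves:
  plan: "0.009 -0.004 0.2 0 0 0;0 0 0.3 0 0 0;0 0 0.3 0 0 0;0 0 0.12 0 0 0;0 0 0 0 0 0;0 0 0 0 0 0"

```text
time_s: 19.72
position: [0.5194, -0.197, 0.1518]
tcp_rot: [[-0.894, 0.448, -0.001], [0.448, 0.894, 0.0], [0.001, 0.0, -1.0]]
force: [-0.2, -0.3, -0.4]
opening: 0.458
grasp_force: 30.0
```

Emit:
apply_moves:
  plan: "0 0 0.05 0 0 0;0 0 0.05 0 0 0;0 0 0.05 0 0 0;0 0 0.05 0 0 0;0 0 0.05 0 0 0;0 0 0 0 0 0;0 0 0 0 0 0"

```text
time_s: 20.3
position: [0.5195, -0.197, 0.1395]
tcp_rot: [[-0.894, 0.448, -0.0], [0.448, 0.894, 0.0], [0.0, 0.0, -1.0]]
force: [-0.1, 0.3, -1.2]
opening: 0.456
grasp_force: 30.0
```

Emit:
apply_moves:
  plan: "0 0 0.08 0 0 0;0 0 0.08 0 0 0;0 0 0.08 0 0 0;0 0 0.08 0 0 0;0 0 0.08 0 0 0;0 0 0 0 0 0;0 0 0 0 0 0"

```text
time_s: 20.88
position: [0.5193, -0.197, 0.1192]
tcp_rot: [[-0.894, 0.448, -0.001], [0.448, 0.894, 0.0], [0.001, 0.0, -1.0]]
force: [0.2, 0.4, -0.5]
opening: 0.454
grasp_force: 30.0
```

Emit:
apply_moves:
  plan: "0 0 0.04 0 0 0;0 0 0.03 0 0 0;0 0 0.02 0 0 0;0 0 0 0 0 0;0 0 0 0 0 0"

```text
time_s: 21.3
position: [0.5196, -0.1971, 0.1152]
tcp_rot: [[-0.894, 0.448, -0.0], [0.448, 0.894, 0.0], [0.0, 0.0, -1.0]]
force: [0.7, 0.1, -2.0]
opening: 0.457
grasp_force: 30.0
```

Emit:
apply_moves:
  plan: "0 0 0.02 0 0 0;0 0 0.02 0 0 0;0 0 0 0 0 0;0 0 0 0 0 0"

```text
time_s: 21.63
position: [0.5195, -0.1971, 0.1131]
tcp_rot: [[-0.894, 0.448, -0.0], [0.448, 0.894, 0.0], [0.0, 0.0, -1.0]]
force: [-0.6, 0.2, -0.7]
opening: 0.455
grasp_force: 30.0
```

Emit:
apply_moves:
  plan: "0 0 0.02 0 0 0;0 0 0.01 0 0 0;0 0 0 0 0 0;0 0 0 0 0 0"

```text
time_s: 21.97
position: [0.5195, -0.1971, 0.1116]
tcp_rot: [[-0.894, 0.448, -0.0], [0.448, 0.894, 0.0], [0.0, -0.0, -1.0]]
force: [0.5, 0.1, -1.5]
opening: 0.457
grasp_force: 30.0
```

Emit:
apply_moves:
  plan: "0 0 0.014 0 0 0;0 0 0 0 0 0;0 0 0 0 0 0"

```text
time_s: 22.22
position: [0.5197, -0.1972, 0.1111]
tcp_rot: [[-0.894, 0.448, 0.0], [0.448, 0.894, -0.0], [-0.0, -0.0, -1.0]]
force: [-1.0, 0.5, 0.2]
opening: 0.455
grasp_force: 30.0
```

Emit:
apply_moves:
  plan: "0 0 0 0 0 0;0 0 0 0 0 0;0 0 0 0 0 0;0 0 0 0 0 0;0 0 0 0 0 0"
  gripper: 0.4

```text
time_s: 22.63
position: [0.5195, -0.1971, 0.1109]
tcp_rot: [[-0.894, 0.448, -0.0], [0.448, 0.894, -0.0], [0.0, -0.0, -1.0]]
force: [-0.1, 1.0, 0.0]
opening: 0.683
grasp_force: 0.0
```

Emit:
apply_moves:
  plan: "0 0 -0.05 0 0 0;0 0 -0.1 0 0 0;0 0 -0.2 0 0 0;0 0 -0.3 0 0 0;0 0 -0.4 0 0 0;0 0 -0.5 0 0 0;0 0 -0.5 0 0 0;0 0.4 -0.2 0 0 0;0 0.7 0 0 0 0;0 0.7 0 0 0 0"

```text
time_s: 23.47
position: [0.561, -0.117, 0.2261]
tcp_rot: [[-0.893, 0.451, 0.004], [0.451, 0.893, -0.002], [-0.004, 0.0, -1.0]]
force: [-0.2, 0.0, -0.5]
opening: 0.701
grasp_force: 0.0
```

Emit:
apply_moves:
  plan: "0 0.7 0 0 0 0;0 0.7 0 0 0 0;0 0.7 0 0 0 0;0 0.5 0 0 0 0;0 0.2 0 0 0 0;0 0 0 0 0 0;0 0 0 0 0 0;0 0 0 0 0 0"

```text
time_s: 24.13
position: [0.6219, 0.0072, 0.2237]
tcp_rot: [[-0.894, 0.449, -0.001], [0.449, 0.894, -0.001], [0.0, -0.001, -1.0]]
force: [-0.3, 0.7, -0.0]
opening: 0.7
grasp_force: 0.0
```

Run:
```python
from h import *
T=avg("top",3);S=avg("side",3)
f=lambda I,x,y,w:cv2.resize(np.uint8(I)[y:y+w,x:x+w,::-1],(400,400),interpolation=cv2.INTER_CUBIC)
cv2.imwrite("pics/g7.png",np.hstack([f(T,310,200,60),f(S,225,235,90)]))
R=T[:,:,2]-T[:,:,0];ys,xs=np.nonzero(R[200:260,310:370]>40)
c=np.array([xs.mean()+310,ys.mean()+200]);print(c,plane("top",[c],.102),len(xs))
e=edges(T[:,:,0],proj("top",[[.52,-.197,.102]])[0],12,21,1);print(circ(plane("top",e,.102)))
print(bot.read_state()["position"],bot.read_state()["time_s"])
```

```text
[339.16132368 228.2647363 ] [[ 0.52061809 -0.1975299   0.102     ]] 967
(array([ 0.5179253 , -0.19439544,  0.057742  ]), np.float64(0.0021689945311099486))
[0.62235104 0.00755201 0.22351303] 24.4333
```

View pics/g7.png

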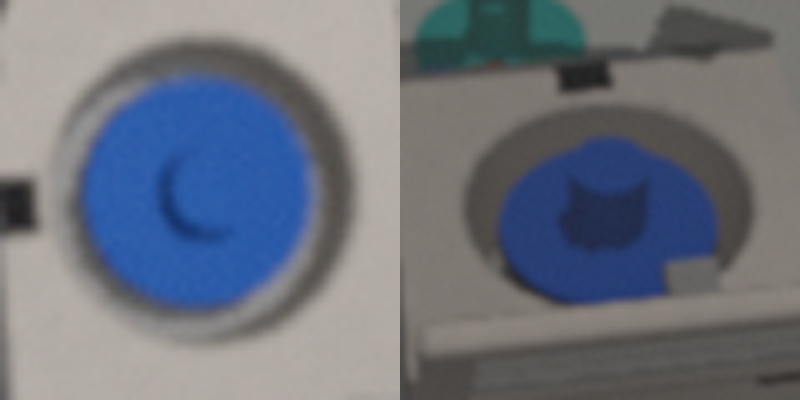

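The lid sits flat and centred: its blue disc in the top view is at (339.2, 228.3), which is about (0.5206, -0.1975) and agrees with the hub.

```bash
python3 -c "
from rig import bot
print(bot.hand_in())"
```

```text
the job is handed in; nothing more can be done
None
```

The rotor is home on the drive plate with the pin in a slot, the blue lid lies flat on its rim, both are let go, and the job is handed in at about 24 s; the hand-in gave no verdict.

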